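# Snap the orange ink cartridge into the coffee printer's cradle

## Robot

A 6-joint arm with a two-finger parallel gripper is mounted at the origin on the work surface. World frame = base frame: x ahead of the robot, y to its left, z up, the work surface at z = 0. Lengths are in m, angles in degrees, forces in N, time in s.
With the tool pointing down it reaches from about 0.375 to 0.9 m from the base axis. Payload 3.1 kg.
Tool frame: the origin (TCP) lies at the centre of the arm's flange, where the gripper is bolted on; the fingertips stand 182 mm ahead of it and the grasp point (between the pads) lies 164 mm ahead of it; x points along the fingers, z is the direction in which the jaws open and shut, and the axes are right-handed (so a half turn about x gives the same grasp; the last joint's range is limited). The gripper opens to 87 mm and grips with 3 to 60 N. Pads are 19 mm wide; open, the fingers measure 117 mm over their backs; the gripper's body (75 mm by 190 mm) begins 51 mm behind the grasp point.
Start: joints at [-85.056, 30.224, 82.088, -0, 67.689, -10.227], TCP at [0.164, -0.603, 0.405] pointing down, gripper open.
Joint ranges: [-176.69, 176.69], [-43.24, 126.21], [12.49, 139.97], [-82, 262], [0, 151.66], [-163.58, 163.58]. Speed limits (degrees/s): [159.86, 159.86, 180, 180, 180, 180].

## Interface

Orientations are given as a 3x3 rotation matrix whose columns are the frame's x, y, z axes.
In Python, from rig import bot gives the robot as it stands.
- The arm moves only by the shell command python3 -m crank 'ROWS' [OPENING]. ROWS is JSON, a list of rows, each an object with "offset": the shift along the tool's x, y, z in m, a list of three; "spin": the turn about the tool's x in rad. A call has 1 to 12 rows; each row shifts and turns the commanded pose from where the row before left it, along the tool's axes as they then stand; what a row does not reach is not made up. A row lasts 1/10 s, in which the tool goes at most 50 mm and 8.59 degrees, less where a joint would pass 70% of its speed; a pose out of reach is approached as far as the arm can. A call is refused whole if a number of a shift passes 0.05 or a number of a turn 0.15, either way. A call with a gripper value outside its range is refused whole. OPENING is the finger opening in m, from 0 to 0.087, set as the call begins (- or left out, the last holds). The fingers move at their own pace and stop on an object; the grip force is fixed at half the most. Time passes only in rows, so rows that do not move let the fingers close. It gives the time, the measured TCP pose, the force and the opening at its end, in the units of the state.
- bot.read_state(): the state, without advancing time (a new reading comes with each control period).
- bot.capture(name): name is "scene" or "top" or "wrist"; returns a dict with "pixels" (420x560x3 uint8, blue, green, red), "depth" (420x560 float32, m along the optical axis (not along the pixel's ray), 0 where there is no reading), "K" (3x3 intrinsics, pixels), "world_to_cam" (4x4, takes a point from world to camera coordinates). Camera axes: x right, y up, looking along -z (the intrinsics and any distortion apply to the point x, -y, -z); pixel columns grow to the right and rows downward; lengths in m; the calibration is good to about 2 mm. A picture is of the moment at which its call begins.
- bot.hand_in(): hands the job in, once; it reports no verdict.
Trained networks look in a picture, given as the dict that the camera call returned (one of the last four; its "shot" number tells which), for a name from the list of things; names that differ only in an ending like _2 or _b are one class to them, and where a whole thing is asked for, a point or a joint stands for the part that bears it (a point fixed in the world has none). Each returns a list of dicts, best first, with "p" (0 to 1); they miss things now and then, are a little off and sometimes report something else, mostly with a low value. They report only what shows in the picture. A call takes as long as a camera call.
- bot.regions_of(label, picture): "region" (420x560 bool, what is visible of it) and "extent" ([centre column, centre row, width, height] in pixels, round what is visible of it).
The state is a dict: "time_s": time; "joint_positions": joint angles; "qvel": joint speeds; "tau": joint torques, N m; "position": TCP position; "tcp_rot": TCP orientation; "force": force on the tool from outside, world axes, zero at the start; "moment": the same for the moment, N m; "opening": opening from 0.0 (shut) to 1.0 (fully open).
Only numpy, scipy, OpenCV 4.12 (cv2) and the standard library are available. Lean on these libraries where they do the work, as an engineer would, in place of code of your own. Each camera call takes 0.05 s, during which the arm holds its last target.

## Task

Load the orange-capped ink cartridge into the cartridge cradle of the coffee printer: stand it on the two spring jaws, its long side along them, and press it straight down until it snaps fully home on the seat, then let go. Leave the blue-capped and white-capped cartridges standing where they are.

Things in the scene. Friction and masses are not known exactly. Their poses are not given: they have to be found in the camera images.
- orange_cartridge: Black cartridge, orange cap (top 22 mm), upright: 70 (own x) x 30 (y) x 75 mm tall, 0.11 kg; same either way round. Origin: centre of underside. Plain box above 21 mm; below, a foot 60 x 20 mm with a round bead along each long side (30 mm over beads, 6 mm up). Grip across the 30 mm, fingertips over 40 mm above the underside to clear the jaws.
- cradle: Black tray fixed on the counter, 120 (own x) x 110 mm (y); origin: underside centre. Two steel spring jaws along x leave a 24 mm gap, tops 34 mm up. A cartridge set down rests on them, underside 26 mm up; about 10 N down snaps it home: underside on the seat 12 mm up, length along own x, centred (8 mm along, 4 mm across will do). End stops 18 mm high at x = +-49 mm, side rails 16 mm at y = +-46.
- blue_cartridge: The same cartridge with a blue cap, 70 (own x) x 30 (y) x 75 mm tall, upright on the counter; not wanted. Origin: centre of underside.
- white_cartridge: The same cartridge with a white cap, 70 (own x) x 30 (y) x 75 mm tall, upright on the counter; not wanted. Origin: centre of underside.

How it is judged (in metres and radians):
On the way:
1. the orange cartridge stands upright in the mouth of the cradle, not dropped, not yet home (horizontal distance between orange_cartridge and cradle below 0.02 m and z of orange_cartridge in the frame of cradle between 0.019 and 0.04 m and angle between orange_cartridge's own z axis and vertical below 0.3 rad and linear speed of orange_cartridge below 0.3 m/s), for 0.05 s.
At the end, for the whole second after the job is handed in: The orange cartridge is snapped home in the cradle: its underside no more than 4.5 mm above the seat, its centre within 15 mm of the cradle's, upright and along the jaws within 10 degrees, at rest and let go (z of orange_cartridge in the frame of cradle between 0.008 and 0.0165 m and horizontal distance between orange_cartridge and cradle below 0.015 m and angle between the x axis of orange_cartridge and the x axis of cradle, either way round below 0.18 rad and angle between orange_cartridge's own z axis and vertical below 0.18 rad and linear speed of orange_cartridge below 0.02 m/s); the robot touches nothing.
It fails at once if the blue cartridge is shifted more than 30 mm or tipped over (distance of blue_cartridge from where it was at the start of the episode above 0.03 m or angle between blue_cartridge's own z axis and vertical above 0.6 rad).
It fails at once if the white cartridge is shifted more than 30 mm or tipped over (distance of white_cartridge from where it was at the start of the episode above 0.03 m or angle between white_cartridge's own z axis and vertical above 0.6 rad).
It also fails if it takes over 38 s, if anything falls off the work surface, if the arm or the gripper's body presses on something with over 40 N, if the wrist force passes 120 N, or if a joint passes its speed limit or range.

## Working session

There is one attempt and no reset: what is moved stays moved. The work goes in short steps, Python scripts to look and compute and a shell command to move; the robot and the scene stay as the last step left them, time stands still between calls to the robot, and variables do not carry over. Pictures are saved under pics/ and viewed, and the job is handed in when it is done.

```bash
mkdir -p pics; ls; cat > h.py <<'E'
import numpy as np, cv2, pickle
from rig import bot
def cap(n,f=None):
    p=bot.capture(n)
    if f: cv2.imwrite('pics/'+f,p['pixels'])
    return p
def pts(p,mask):
    v,u=np.nonzero(mask&(p['depth']>0)); d=p['depth'][v,u]; K=p['K']
    c=np.stack([(u-K[0,2])/K[0,0]*d,-(v-K[1,2])/K[1,1]*d,-d,np.ones_like(d)],0)
    return (np.linalg.inv(p['world_to_cam'])@c)[:3].T
E
python3 - <<'E'
from h import *
s=bot.read_state(); print(s['time_s'],s['position'],np.round(s['tcp_rot'],3),s['opening'])
for n in('top','scene'):
    p=cap(n,n+'0.png')
    for l in('orange_cartridge','cradle','blue_cartridge','white_cartridge'):
        for r in bot.regions_of(l,p)[:2]:
            P=pts(p,r['region']); 
            if len(P)==0: continue
            z=np.percentile(P[:,2],90) 
            T=P[P[:,2]>z-.006]; b=cv2.minAreaRect((T[:,:2]*1000).astype(np.float32))
            print(n,l,round(r['p'],2),np.round(r['extent']),'ztop',round(z,4),np.round(T.mean(0),4),np.round(b[0],1),np.round(b[1],1),round(b[2],1))
E
```

```text
pics
0.0 [ 0.16357641 -0.60287289  0.40379584] [[-0.     0.965  0.262]
 [ 0.002  0.262 -0.965]
 [-1.     0.    -0.002]] 0.9999685731959281
top orange_cartridge 0.86 [256. 242.  29.  44.] ztop 0.0747 [0.4504 0.0772 0.0731] [450.8  77.6] [70.3 30.3] 10.4
top cradle 0.66 [384. 162.  74.  74.] ztop 0.017 [ 0.6077 -0.1631  0.018 ] [ 608.8 -163. ] [107.8 114.2] 64.2
top blue_cartridge 0.93 [141. 198.  33.  47.] ztop 0.0738 [0.5271 0.2894 0.0726] [527.9 290.3] [70.8 31.1] 12.3
top white_cartridge 0.59 [234. 148.  18.  47.] ztop 0.0744 [0.6215 0.1197 0.073 ] [622.6 120. ] [71.2 29.5] 0.4
scene orange_cartridge 0.84 [259. 170.  45.  48.] ztop 0.0764 [0.452  0.0747 0.0754] [450.6  76.2] [69.7 31.8] 9.1
scene cradle 0.65 [268. 341. 107. 108.] ztop 0.0193 [ 0.6106 -0.1661  0.0202] [ 608.3 -163.7] [108.2 114.4] 64.2
scene blue_cartridge 0.92 [355. 114.  41.  46.] ztop 0.0759 [0.5285 0.287  0.075 ] [527.7 288.6] [69.7 31.9] 11.3
scene white_cartridge 0.73 [365. 193.  48.  55.] ztop 0.0762 [0.6234 0.117  0.0752] [622.3 119.3] [69.3 32.1] 0.0
```

```bash
python3 - <<'E'
import cv2,numpy as np
a=cv2.imread('pics/top0.png');b=cv2.imread('pics/scene0.png')
A=cv2.resize(a[110:300,100:440],None,fx=2.2,fy=2.2,interpolation=3)
cv2.imwrite('pics/a.png',A)
c1=cv2.resize(a[115:210,335:435],(400,380),interpolation=3);c2=cv2.resize(b[280:400,205:330],(400,380),interpolation=3)
cv2.imwrite('pics/b.png',np.hstack([c1,c2]))
E
```

```text
(no output)
```

View pics/a.png

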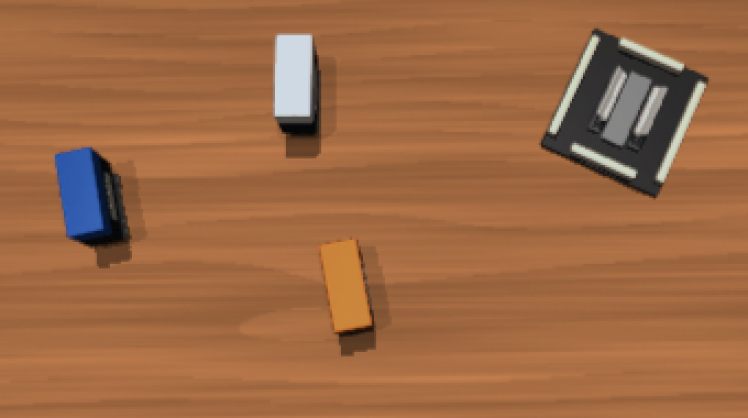

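View pics/b.png

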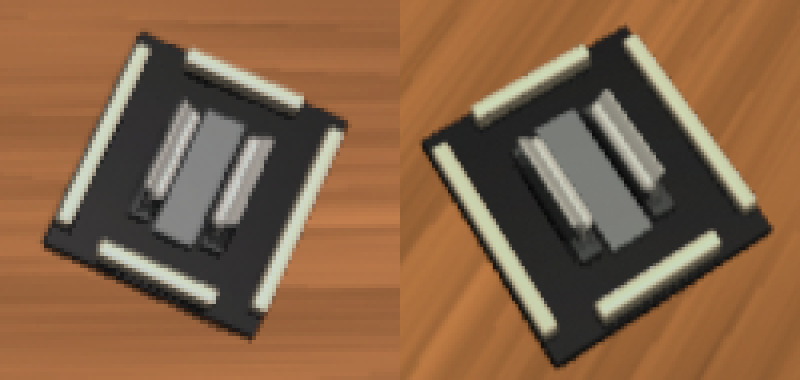

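```bash
python3 - <<'E'
from h import *
for n in('top','scene'):
    p=cap(n)
    r=bot.regions_of('cradle',p)[0]['region']
    P=pts(p,r); g=p['pixels'][r&(p['depth']>0)].astype(int)
    for nm,m in(('all',P[:,2]>-1),('rails',(g.min(1)>150)&(P[:,2]<.024)&(P[:,2]>.01)),('jaws',P[:,2]>.026)):
        T=P[m]
        if len(T)<4: print(nm,len(T)); continue
        b=cv2.minAreaRect((T[:,:2]*1000).astype(np.float32))
        print(n,nm,len(T),np.round(b[0],1),np.round(b[1],1),round(b[2],1),np.round(T.mean(0)*1000,1))
    c,s=np.cos(np.radians(-25.8)),np.sin(np.radians(-25.8))
    q=(P[:,:2]-[.6087,-.1634])@np.array([[c,-s],[s,c]])
    mid=(g.max(1)>90)&(abs(q[:,0])<.04)&(abs(q[:,1])<.04)
    b=cv2.minAreaRect((q[mid]*1000).astype(np.float32)); print('mid',np.round(b[0],1),np.round(b[1],1),round(b[2],1),np.percentile(P[:,2],[2,25,50,75,98]).round(4))
E
```

```text
top all 3495 [ 610.1 -165. ] [112.8 124.9] 63.2 [ 606.2 -162.3    9.2]
top rails 476 [ 609.4 -163.2] [106.3 112.4] 63.7 [ 607.3 -163.2   15.1]
top jaws 243 [ 608.8 -163. ] [45.4 46.2] 63.7 [ 608.  -163.6   29.9]
mid [1.8 0.7] [46.2 68.2] 89.3 [0.0008 0.0041 0.0059 0.013  0.0317]
scene all 6455 [ 608.8 -163.6] [110.7 120.4] 63.9 [ 611.6 -167.7   12. ]
scene rails 840 [ 608.7 -164. ] [106.1 112.2] 63.7 [ 610.7 -168.1   17.5]
scene jaws 516 [ 608.  -163.5] [45.9 48.2] 63.6 [ 609.9 -162.2   31.7]
mid [-0.8 -0.6] [45.4 66.9] 89.4 [0.0046 0.0067 0.0086 0.0156 0.034 ]
```

```bash
python3 -m crank '[{"offset":[0,0.03,-0.035],"spin":0.09},{"offset":[0,0.03,-0.035],"spin":0},{"offset":[0,0.03,-0.035],"spin":0},{"offset":[0,0.03,-0.035],"spin":0},{"offset":[0,0.03,-0.035],"spin":0},{"offset":[0,0.03,-0.035],"spin":0},{"offset":[0,0.03,-0.035],"spin":0},{"offset":[0,0.03,-0.035],"spin":0},{"offset":[0,0,0],"spin":0}]' 0.087
```

```text
time_s: 1.6
position: [0.3488, -0.2789, 0.4048]
tcp_rot: [[-0.001, 0.984, 0.18], [0.003, 0.18, -0.984], [-1.0, 0.0, -0.003]]
force: [-0.8, -0.0, -1.6]
opening: 1.001
```

```bash
python3 -m crank '[{"offset":[0.01,0.0205,-0.0415],"spin":0},{"offset":[0.01,0.0205,-0.0415],"spin":0},{"offset":[0.01,0.0205,-0.0415],"spin":0},{"offset":[0.01,0.0205,-0.0415],"spin":0},{"offset":[0.01,0.0205,-0.0415],"spin":0},{"offset":[0.01,0.0205,-0.0415],"spin":0},{"offset":[0.01,0.0205,-0.0415],"spin":0},{"offset":[0.01,0.0205,-0.0415],"spin":0},{"offset":[0,0,0],"spin":0},{"offset":[0,0,0],"spin":0}]' 0.087
python3 - <<'E'
from h import *
p=cap('wrist','w1.png'); s=bot.read_state(); R=s['tcp_rot'];print(s['position'],np.round(R,4))
for r in bot.regions_of('orange_cartridge',p)[:2]:
    P=pts(p,r['region']); T=P[P[:,2]>.066]; b=cv2.minAreaRect((T[:,:2]*1000).astype(np.float32))
    print(r['p'],r['extent'],len(P),np.round(b[0],1),np.round(b[1],1),b[2],np.percentile(P[:,2],[5,50,95]))
    g=np.array(s['position'])+.164*np.array(R)[:,0]; print(g, np.array(R).T@(np.r_[np.array(b[0])/1000,.064]-g))
E
```

```text
time_s: 2.6
position: [0.4517, 0.0721, 0.3246]
tcp_rot: [[-0.0, 0.984, 0.177], [-0.001, 0.177, -0.984], [-1.0, -0.0, 0.0]]
force: [0.4, -0.8, 0.7]
opening: 1.0
[0.45153351 0.07118209 0.32477116] [[ 0.000e+00  9.847e-01  1.745e-01]
 [-5.000e-04  1.745e-01 -9.847e-01]
 [-1.000e+00 -1.000e-04  5.000e-04]]
0.84 [276.4, 213.1, 41.1, 94.5] 3319 [451.3  79.1] [69.6 30.4] 10.461196899414062 [0.05497678 0.07600179 0.07714495]
[0.45153553 0.0710961  0.16077119] [ 0.09676695  0.00115194 -0.00801026]
```

View pics/w1.png

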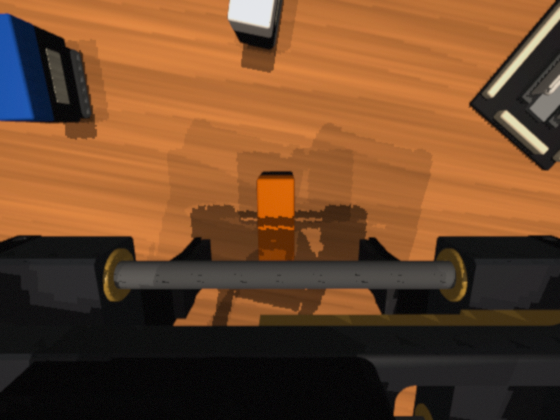

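The wrist view shows the orange cap at about (276, 213), between the open fingers and aligned with them. It is about 6–8 mm off along the jaw axis, so I'll correct that and descend.

```bash
python3 -m crank '[{"offset":[0.01,0.0,-0.007],"spin":0},{"offset":[0.03,0,0],"spin":0},{"offset":[0.03,0,0],"spin":0},{"offset":[0.017,0,0],"spin":0},{"offset":[0.01,0,0],"spin":0},{"offset":[0,0,0],"spin":0},{"offset":[0,0,0],"spin":0}]' 0.087
python3 -m crank '[{"offset":[0,0,0],"spin":0},{"offset":[0,0,0],"spin":0},{"offset":[0,0,0],"spin":0},{"offset":[0,0,0],"spin":0},{"offset":[0,0,0],"spin":0},{"offset":[0,0,0],"spin":0},{"offset":[0,0,0],"spin":0},{"offset":[0,0,0],"spin":0}]' 0.02
```

```text
time_s: 3.4
position: [0.4503, 0.0781, 0.228]
tcp_rot: [[0.0, 0.985, 0.173], [-0.0, 0.173, -0.985], [-1.0, 0.0, 0.0]]
force: [-0.3, 0.1, -0.3]
opening: 1.002
time_s: 4.2
position: [0.4501, 0.0786, 0.2277]
tcp_rot: [[-0.0, 0.985, 0.174], [0.0, 0.174, -0.985], [-1.0, -0.0, -0.0]]
force: [0.5, 0.8, -0.4]
opening: 0.355
```

```bash
python3 -m crank '[{"offset":[-0.02,0,0],"spin":0},{"offset":[-0.03,0,0],"spin":0},{"offset":[-0.04,0,0],"spin":0},{"offset":[0,0,0],"spin":0},{"offset":[0,0,0],"spin":0}]' 0.02
python3 - <<'E'
from h import *
s=bot.read_state(); R=np.array(s['tcp_rot']); g=np.array(s['position'])+.164*R[:,0]; print(s['position'],s['force'],s['opening'],np.degrees(np.arctan2(R[1,1],R[0,1])))
for n in('scene','top'):
    p=cap(n,n+'2.png')
    for r in bot.regions_of('orange_cartridge',p)[:1]:
        P=pts(p,r['region']); b=P[P[:,2].argsort()]; print(n,r['p'],r['extent'],np.percentile(P[:,2],[1,5,50,95]),np.percentile((P-g)@R[:,1],[1,50,99]))
D=np.array([.6087,-.1635,.164+.026+.064+.03])-np.array(s['position']); print('tool delta',R.T@D)
E
```

```text
time_s: 4.7
position: [0.45, 0.0786, 0.3182]
tcp_rot: [[0.002, 0.985, 0.174], [-0.0, 0.174, -0.985], [-1.0, 0.002, 0.0]]
force: [0.2, -0.1, -0.7]
opening: 0.344
[0.45001969 0.0786216  0.31822073] [ 0.16596443 -0.14542496 -0.67305834] 0.3441162861971203 10.023203380197595
scene 0.91 [259.7, 134.1, 45.4, 47.3] [0.0934311  0.09902984 0.12980428 0.16670185] [-0.02804674  0.01938663  0.03522363]
tool delta [0.03452284 0.11406231 0.26602881]
```

View pics/scene2.png

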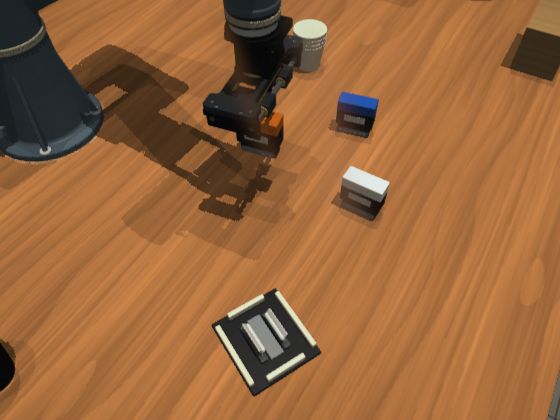

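The cartridge is held upright: its orange cap is at about (270, 122) in the scene view, and the underside is about 91 mm up. The blue cartridge (357, 114) and the white one (365, 193) haven't moved. Next I'll carry it over the cradle and turn it.

```bash
python3 -m crank '[{"offset":[0,0.008,0.018],"spin":0},{"offset":[0,0.018,0.042],"spin":0},{"offset":[0,0.018,0.042],"spin":0},{"offset":[0,0.018,0.042],"spin":0},{"offset":[0,0.018,0.042],"spin":0},{"offset":[0,0.018,0.042],"spin":0},{"offset":[0,0.012,0.028],"spin":0},{"offset":[0,0.004,0.01],"spin":0},{"offset":[0,0,0],"spin":0}]' 0.02
python3 -m crank '[{"offset":[0,0,0],"spin":0.115},{"offset":[0,0,0],"spin":0.13},{"offset":[0,0,0],"spin":0.13},{"offset":[0,0,0],"spin":0.13},{"offset":[0,0,0],"spin":0.13},{"offset":[0,0,0],"spin":0},{"offset":[0,0,0],"spin":0},{"offset":[0,0,0],"spin":0}]' 0.02
cat > m.py <<'E'
from h import *
import sys
s=bot.read_state(); R=np.array(s['tcp_rot']); print(s['time_s'],s['position'],s['force'],s['opening'],'yaw',np.degrees(np.arctan2(R[1,1],R[0,1])))
print('tool delta',R.T@(np.array([.6087,-.1635,.228+.026])-np.array(s['position'])-[0.164*R[0,0],.164*R[1,0],0]))
for n in('scene','top','wrist'):
    p=cap(n,n+sys.argv[1]+'.png')
    for r in bot.regions_of('orange_cartridge',p)[:1]:
        P=pts(p,r['region']); z=P[:,2].max();c=np.array([.6087,-.1635]);th=np.radians(-26.4)
        d=P[:,:2]-c; x=d@[np.cos(th),np.sin(th)]; y=d@[-np.sin(th),np.cos(th)]
        print(n,round(r['p'],2),len(P),'z',np.percentile(P[:,2],[1,50,99]).round(4),'x',np.percentile(x,[1,99]).round(4),'y',np.percentile(y,[1,99]).round(4))
E
python3 m.py 3
```

```text
time_s: 5.8
position: [0.6087, -0.1646, 0.316]
tcp_rot: [[-0.002, 0.985, 0.172], [0.001, 0.172, -0.985], [-1.0, -0.002, -0.001]]
force: [-0.6, 0.2, -1.5]
opening: 0.343
time_s: 6.6
position: [0.6082, -0.1626, 0.3175]
tcp_rot: [[-0.001, 0.897, -0.442], [0.001, -0.442, -0.897], [-1.0, -0.001, -0.0]]
force: [0.2, 0.5, -0.8]
opening: 0.348
6.6 [ 0.60822705 -0.16263521  0.31749474] [ 0.17238391  0.48614347 -0.81910822] 0.34837877660689537 yaw -26.217596909522584
tool delta [0.06349326 0.00110814 0.0005913 ]
scene 0.65 1395 z [0.0928 0.159  0.1674] x [-0.0109  0.0356] y [-0.0166  0.0131]
wrist 0.6 5981 z [0.1152 0.1657 0.1673] x [-0.0205  0.0363] y [-0.0152  0.0147]
```

```bash
python3 - <<'E'
import cv2,numpy as np
cv2.imwrite('pics/c3.png',np.hstack([cv2.resize(cv2.imread(f'pics/{n}3.png'),(400,300)) for n in('scene','top')]))
E
```

```text
(no output)
```

View pics/c3.png

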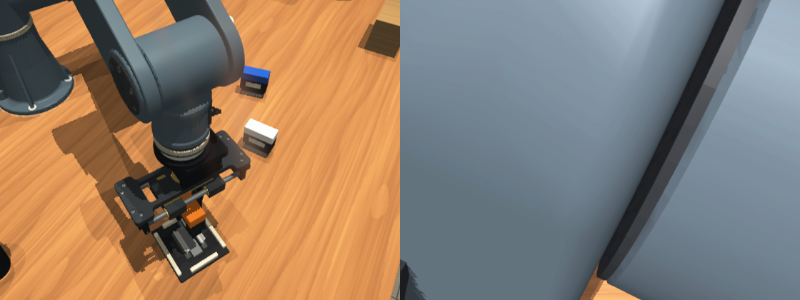

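View pics/wrist3.png

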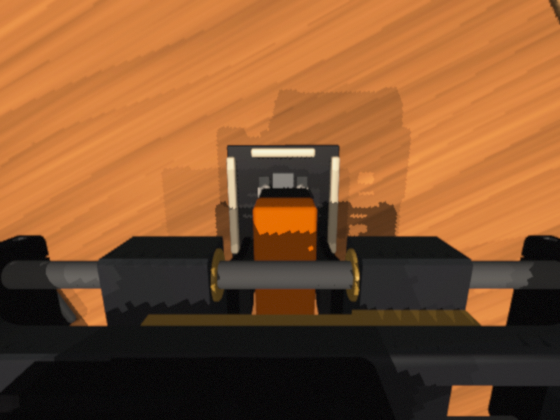

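The cartridge is centred over the cradle. In the wrist view it spans columns 255–317, between the rails at 233 and 334. I'll lower it to just above the jaws, then go slowly.

```bash
python3 -m crank '[{"offset":[0.015,0,0],"spin":0},{"offset":[0.02,0,0],"spin":0},{"offset":[0.015,0,0],"spin":0},{"offset":[0.006,0,0],"spin":0},{"offset":[0.003,0,0],"spin":0},{"offset":[0,0,0],"spin":0},{"offset":[0,0,0],"spin":0}]' 0.02
python3 -m crank '[{"offset":[0.001,0,0],"spin":0},{"offset":[0.001,0,0],"spin":0},{"offset":[0.001,0,0],"spin":0},{"offset":[0.001,0,0],"spin":0},{"offset":[0,0,0],"spin":0},{"offset":[0,0,0],"spin":0}]' 0.02
python3 m.py 4
```

```text
time_s: 7.6
position: [0.609, -0.1637, 0.2594]
tcp_rot: [[0.001, 0.896, -0.444], [-0.001, -0.444, -0.896], [-1.0, 0.001, -0.0]]
force: [1.0, 0.3, -1.1]
opening: 0.342
time_s: 8.2
position: [0.6088, -0.1634, 0.255]
tcp_rot: [[0.001, 0.896, -0.444], [0.0, -0.444, -0.896], [-1.0, 0.001, -0.0]]
force: [-0.2, 1.4, 0.5]
opening: 0.343
8.2 [ 0.60882003 -0.16338663  0.25502139] [-0.17995337  1.43166299  0.46571072] 0.3429441006598657 yaw -26.376515282114198
tool delta [ 0.00102121 -0.00014013  0.00023164]
scene 0.79 1105 z [0.0298 0.0984 0.1051] x [-0.0059  0.0367] y [-0.017   0.0128]
wrist 0.8 5907 z [0.0533 0.103  0.1046] x [-0.0196  0.0366] y [-0.0147  0.0147]
```

View pics/wrist4.png

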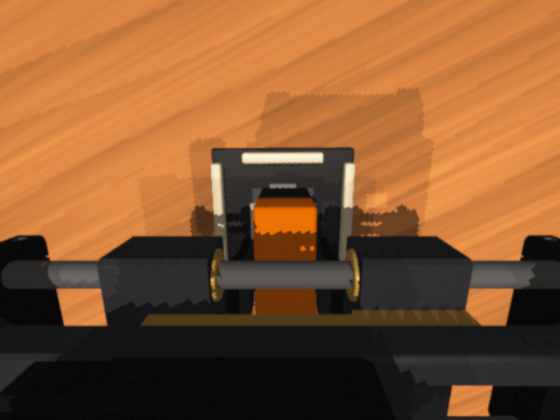

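View pics/scene4.png

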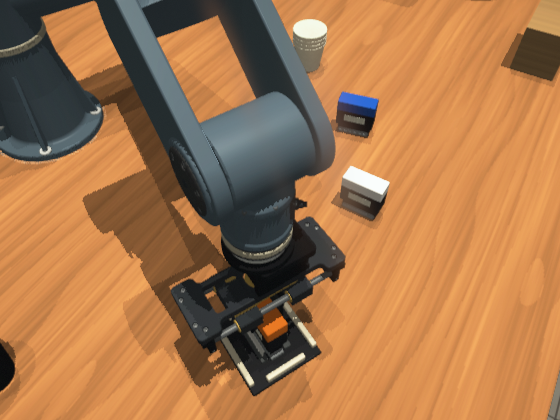

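It's in the mouth of the cradle, with light contact and within about 1 mm of centre. Now I'll press.

```bash
python3 -m crank '[{"offset":[0.001,0,0],"spin":0},{"offset":[0.001,0,0],"spin":0},{"offset":[0.001,0,0],"spin":0},{"offset":[0.001,0,0],"spin":0},{"offset":[0.001,0,0],"spin":0},{"offset":[0,0,0],"spin":0}]' 0.02
python3 -m crank '[{"offset":[0.001,0,0],"spin":0},{"offset":[0.001,0,0],"spin":0},{"offset":[0.001,0,0],"spin":0},{"offset":[0.001,0,0],"spin":0},{"offset":[0,0,0],"spin":0}]' 0.02
python3 m.py 5
```

```text
time_s: 9.1
position: [0.6092, -0.1638, 0.2508]
tcp_rot: [[0.002, 0.896, -0.444], [-0.001, -0.444, -0.896], [-1.0, 0.003, 0.0]]
force: [0.3, 1.3, 4.7]
opening: 0.347
time_s: 9.6
position: [0.6086, -0.1635, 0.2449]
tcp_rot: [[-0.0, 0.896, -0.444], [0.0, -0.444, -0.896], [-1.0, -0.001, -0.0]]
force: [2.3, 1.3, -2.1]
opening: 0.343
9.6 [ 0.60858598 -0.16347641  0.24486725] [ 2.26641642  1.27900142 -2.08632277] 0.34253479469045855 yaw -26.370836091474988
tool delta [-9.13288037e-03  2.08933780e-04 -5.04361624e-06]
scene 0.72 1004 z [0.0218 0.088  0.0949] x [-0.0043  0.0365] y [-0.0175  0.0118]
wrist 0.87 6025 z [0.0423 0.0929 0.0947] x [-0.0203  0.0362] y [-0.0151  0.0149]
```

```bash
python3 -m crank '[{"offset":[0.001,0,0],"spin":0},{"offset":[0.001,0,0],"spin":0},{"offset":[0.001,0,0],"spin":0},{"offset":[0.001,0,0],"spin":0},{"offset":[0.001,0,0],"spin":0},{"offset":[0,0,0],"spin":0}]' 0.02
python3 -m crank '[{"offset":[0.001,0,0],"spin":0},{"offset":[0.001,0,0],"spin":0},{"offset":[0,0,0],"spin":0}]' 0.02
python3 m.py 6
```

```text
time_s: 10.5
position: [0.6083, -0.1631, 0.2402]
tcp_rot: [[-0.001, 0.896, -0.444], [0.001, -0.444, -0.896], [-1.0, -0.002, -0.0]]
force: [1.9, 2.9, -5.4]
opening: 0.342
time_s: 10.8
position: [0.6083, -0.1632, 0.2399]
tcp_rot: [[-0.001, 0.896, -0.444], [0.001, -0.444, -0.896], [-1.0, -0.001, -0.0]]
force: [-1.4, 5.6, 4.4]
opening: 0.34
10.8 [ 0.60833651 -0.16319486  0.23994714] [-1.39544189  5.58880333  4.36713243] 0.34003585553725607 yaw -26.362472883587024
tool delta [-0.01405363  0.00063683  0.00012712]
scene 0.75 1031 z [0.0082 0.0834 0.0903] x [-0.0054  0.036 ] y [-0.0172  0.024 ]
wrist 0.64 5914 z [0.0376 0.0879 0.0894] x [-0.0207  0.0357] y [-0.0148  0.0148]
```

```bash
python3 -m crank '[{"offset":[0.001,0,0],"spin":0},{"offset":[0.001,0,0],"spin":0},{"offset":[0,0,0],"spin":0},{"offset":[0,0,0],"spin":0}]' 0.02
python3 m.py 7
```

```text
time_s: 11.5
position: [0.6083, -0.1631, 0.2399]
tcp_rot: [[-0.0, 0.896, -0.444], [0.0, -0.444, -0.896], [-1.0, -0.001, -0.0]]
force: [-3.6, 5.2, 15.8]
opening: 0.345
11.5 [ 0.60831265 -0.16309869  0.23990908] [-3.56671478  5.17534132 15.796985  ] 0.34470956202320086 yaw -26.34808959953236
tool delta [-0.01409126  0.00060828  0.00018783]
scene 0.94 1076 z [0.0126 0.0857 0.1463] x [-0.0056  0.0363] y [-0.0192  0.0171]
wrist 0.61 6003 z [0.0353 0.0879 0.0894] x [-0.0206  0.0358] y [-0.0152  0.0149]
```

It's on a hard stop: 15.8 N with no further travel, and the pose matches the seat height. I'll release and retreat.

```bash
python3 -m crank '[{"offset":[-0.002,0,0],"spin":0},{"offset":[0,0,0],"spin":0},{"offset":[0,0,0],"spin":0}]' 0.02
python3 -m crank '[{"offset":[0,0,0],"spin":0},{"offset":[0,0,0],"spin":0},{"offset":[0,0,0],"spin":0},{"offset":[0,0,0],"spin":0},{"offset":[0,0,0],"spin":0}]' 0.08
python3 -m crank '[{"offset":[-0.01,0,0],"spin":0},{"offset":[-0.02,0,0],"spin":0},{"offset":[-0.04,0,0],"spin":0},{"offset":[-0.04,0,0],"spin":0},{"offset":[-0.03,0,0],"spin":0},{"offset":[0,-0.04,0],"spin":0},{"offset":[0,-0.04,0],"spin":0},{"offset":[0,-0.04,0],"spin":0},{"offset":[0,-0.03,0],"spin":0},{"offset":[0,0,0],"spin":0},{"offset":[0,0,0],"spin":0}]' 0.08
python3 m.py 8
```

```text
time_s: 12.1
position: [0.6084, -0.1632, 0.2399]
tcp_rot: [[-0.001, 0.896, -0.444], [0.001, -0.444, -0.896], [-1.0, -0.001, -0.0]]
force: [-2.6, 5.3, 8.2]
opening: 0.343
time_s: 12.6
position: [0.6087, -0.1638, 0.2385]
tcp_rot: [[-0.0, 0.896, -0.444], [-0.0, -0.444, -0.896], [-1.0, 0.0, 0.0]]
force: [-1.0, -0.3, -0.4]
opening: 0.713
time_s: 13.7
position: [0.4743, -0.0968, 0.3798]
tcp_rot: [[0.002, 0.896, -0.444], [-0.001, -0.444, -0.896], [-1.0, 0.003, 0.0]]
force: [-0.6, -0.4, 0.5]
opening: 0.924
13.7 [ 0.47425821 -0.09684211  0.37975632] [-0.63616504 -0.35269228  0.47838341] 0.9237505267453319 yaw -26.35202779527547
tool delta [1.26137860e-01 1.49319480e-01 4.26862214e-05]
scene 0.94 1843 z [0.0184 0.0872 0.0901] x [-0.0326  0.0359] y [-0.0172  0.0127]
wrist 0.79 3205 z [0.0423 0.0881 0.09  ] x [-0.0348  0.0255] y [-0.0149  0.0148]
```

View pics/scene8.png

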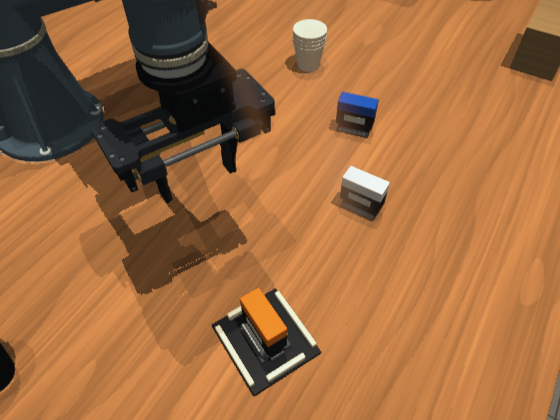

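View pics/wrist8.png

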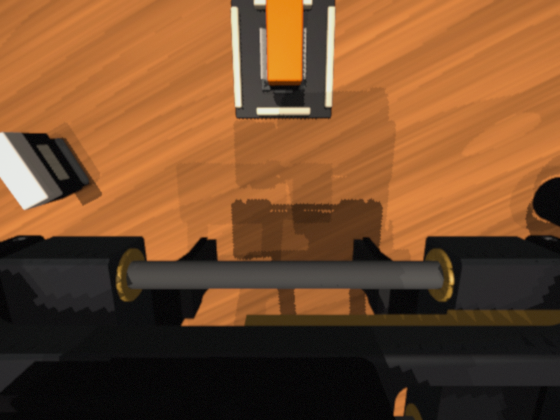

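The scene shows the cartridge upright in the cradle at about (265, 320). Its cap top is about 88 mm up, against 87 mm expected when home. The blue (357, 114) and white (365, 193) cartridges are still in place, and the gripper is clear.

```bash
python3 -c "
from rig import bot
print(bot.hand_in())"
```

```text
the job is handed in; nothing more can be done
None
```

The orange cartridge is snapped home in the cradle and released, and I handed the job in at about 14 s of the 38 s allowed. I gripped it across its 30 mm side, stood it on the jaws and pressed it down about 15 mm. It stopped hard at 15.8 N with no further travel, after which I let go and backed off.

- **Seating:** the cap top measured about 88 mm up (87 mm expected when home). The cartridge was within about 1–2 mm of the cradle's centre and in line with the jaws.
- **Other cartridges:** the blue and white ones are at the same pixel positions in the scene picture as just after the lift.
- **Disagreements:** the cameras differed by 1–2 mm, within their calibration. The top camera could not see the cartridge at any check after pick-up because the arm was in the way, so those rest on the scene and wrist cameras.

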